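Open a gearbox for refilling: cap to holder, funnel in, drip tray under drain

TASK

Get the gearbox ready for an oil change: first swing its keeper arm round to the side, well clear of the filler, then lift the loose cap off the filler neck and set it down upright in the shallow round holder, without dropping it. Next take the funnel from its pipe stand and stand it fully down and upright in the open filler neck, again without dropping it, and finally slide the drip tray along the bench, never lifting it, until the mouth of the drain spout is well inside its rim. Leave the keeper swung aside and the other things on the bench alone.

Things in the scene. Friction and masses are not known exactly. Their poses are not given: they have to be found in the camera images.
- gearbox: Grey cast gearbox, fixed, 200 (x) x 220 (y) x 90 mm high; origin at the centre of its underside. At x -10, y +30 of its frame a round filler neck (outer diameter 54, bore 44) rises from 90 to 120 mm; the bore goes down to 25 mm above the bench. Keeper post (diameter 22) at x +75, y +30. Drain spout on its -y side, shaft stub on +x.
- neck_rim (a point): Centre of the filler neck's rim, 120 mm above the bench; z up, axes as the gearbox.
- keeper (a joint): Keeper arm: flat steel bar 140 x 22 x 8 mm turning level about the post, underside 160 mm above the bench, 4 mm over the cap. Angle in rad; stays where left. At 0 it points along the gearbox's -x, across the neck (85 mm from the hinge); grows anticlockwise from above, towards the gearbox's -y, to a stop at 1.65. Clears the cap from 0.6; well clear above 0.75.
- keeper_hinge (a point): Point on the keeper's hinge axis, 168 mm above the bench (the arm's upper face).
- keeper_peg (a point): Centre of the top of the upright round peg (diameter 14, 45 mm tall, from 168 to 213 mm above the bench) near the keeper's free end, 120 mm from the hinge axis: push it or take it from above.
- spout_mouth (a point): Centre of the drain spout's downturned mouth, 65 mm out from the gearbox's -y face and about 40 mm above the bench; the spout is a 22 mm pipe with its top at 73 mm.
- cap: Loose black plastic filler cap: round cup, mouth down, outer diameter 70, inner 60, 30 mm tall (inside depth 24), with a grip bar on top, 62 long (its x) x 16 thick (its y) x 30 mm tall; 60 mm in all. Origin at the centre of its underside (skirt's lower edge), z up. Starts on the filler neck, origin 96 mm above the bench. 120 g.
- holder: Cap holder, fixed: shallow round steel cup on the bench, outer diameter 92, inner 82, rim 25 mm high on a foot disc of diameter 104; its inner floor is 5 mm above the bench. Origin at the centre of its underside. The cap stands in it with its grip bar up.
- stand: Funnel stand, fixed: upright steel pipe, outer diameter 54, bore 44, 100 mm high, on a foot disc of diameter 90. Origin at the centre of its underside. It may change places with the holder.
- funnel: Loose grey plastic funnel, 125 mm tall, 100 g, spout down; origin at the centre of its lower end, z up. Spout diameter 28 at the end, 38 at height 55; cone to diameter 58 at height 80; straight collar of diameter 58 from 80 to 125 mm (grip it there from above). Its cone rests on a 44 mm bore's rim with the origin 61 mm below the rim, in the stand and in the filler neck alike.
- tray: Drip tray: loose open steel tray, 160 (x) x 130 (y) x 25 mm high, wall 4 mm, 300 g. Origin at the centre of its underside, z up. It starts flat on the bench beyond the spout on the gearbox's -y side. It passes under the spout.
- bearing: Bystander: steel bearing ring lying on the gearbox, diameter 52, 18 mm high.
- gearwheel: Bystander: steel gear blank lying on the bench, diameter 84, 30 mm high.
- wrench: Bystander: steel wrench 160 mm long lying on the bench.
- hammer: Bystander: hammer 240 mm long lying on the bench.
- offcut: Bystander: standing dark square steel tube offcut, 50 x 50 x 90 mm.

How it is judged:
On the way, in this order (a step that is already met when the one before it is completed fails the run):
1. the keeper arm is swung aside, beyond 0.75 rad (value of joint keeper above 0.75 rad), for 0.1 s.
2. the cap stands upright on the holder's floor, let go (horizontal distance between cap and holder below 0.01 m and z of cap in the frame of holder below 0.012 m and angle between cap's own z axis and vertical below 0.12 rad and contact force between the fingers and cap below 0.1 N and linear speed of cap below 0.02 m/s), for 0.2 s.
3. the funnel stands fully down and upright in the filler neck, let go (horizontal distance between funnel and neck_rim below 0.01 m and z of funnel in the frame of neck_rim below -0.05 m and angle between funnel's own z axis and vertical below 0.15 rad and contact force between the fingers and funnel below 0.1 N and linear speed of funnel below 0.02 m/s), for 0.2 s.
4. the tray lies flat under the drain spout (x of spout_mouth in the frame of tray between -0.055 and 0.055 m and y of spout_mouth in the frame of tray between -0.042 and 0.042 m and angle between tray's own z axis and vertical below 0.06 rad and height (world z) of tray below 0.006 m), for 0.2 s.
At the end, for the whole second after the job is handed in: Keeper over 0.75 rad; cap upright on the holder floor, 10 mm from centre at most; funnel upright in the neck, within 10 mm of its axis, its lower end 50 mm or more below the rim; tray flat, the spout mouth within 55 mm (x) and 42 mm (y) of its centre; cap, funnel and tray at rest (all of step 4 and value of joint keeper above 0.75 rad and horizontal distance between cap and holder below 0.01 m and z of cap in the frame of holder below 0.012 m and angle between cap's own z axis and vertical below 0.12 rad and horizontal distance between funnel and neck_rim below 0.01 m and z of funnel in the frame of neck_rim below -0.05 m and angle between funnel's own z axis and vertical below 0.15 rad and linear speed of each of cap, funnel, tray below 0.02 m/s); the robot touches nothing.
It fails at once if a bystander is moved by more than 30 mm (distance of any of bearing, gearwheel, wrench, hammer, offcut from where it was at the start of the episode above 0.03 m).
It fails at once if the cap or the funnel is dropped (faster than 0.7 m/s while not held) ((linear speed of cap above 0.7 m/s and contact force between the fingers and cap below 0.05 N) or (linear speed of funnel above 0.7 m/s and contact force between the fingers and funnel below 0.05 N)).
It fails at once if the tray is lifted off the bench by more than 15 mm or tipped by more than 0.2 rad (height (world z) of tray above 0.015 m or angle between tray's own z axis and vertical above 0.2 rad).
It also fails if it takes over 72 s, if anything falls off the work surface, if the arm or the gripper's body presses on something with over 40 N, if the wrist force passes 120 N, or if a joint passes its speed limit or range.

ROBOT

A 7-joint arm with a two-finger parallel gripper is mounted at the origin on the work surface. World frame = base frame: x ahead of the robot, y to its left, z up, the work surface at z = 0. Lengths are in m, angles in rad, forces in N, time in s.
With the tool pointing down it reaches from about 0.4 to 0.85 m from the base axis. Payload 4.4 kg.
Tool frame: the origin (TCP) lies midway between the tips of the shut fingers; the grasp point (between the pads) lies 19 mm behind it (robot.hold_point_z is the distance from the TCP to the grasp point, in m); z points along the fingers, y is the line along which they close (so a half turn about z gives the same grasp; the last joint's range is limited). The gripper opens to 94 mm and grips with 3 to 60 N. Pads are 16 mm wide; open, the fingers measure 119 mm over their backs; the gripper's body (75 mm by 177 mm) begins 78 mm behind the grasp point.
Start: joints at [-1.294, 0.628, 0.038, 1.517, -0.027, 0.996, -0.02], TCP at [0.218, 0.612, 0.205] pointing down, gripper open.
Joint ranges: [-3.06, 3.06], [-0.37, 2.12], [-1.25, 1.32], [0.18, 2.47], [-1.1, 4.24], [0.23, 1.98], [-2.94, 2.94]. Speed limits (rad/s): [2.57, 2.57, 3.14, 3.14, 3.14, 3.14, 3.14].

INTERFACE

Orientations are given as a unit quaternion [x, y, z, w].
In Python, from plant import robot gives the robot as it stands.
- The arm moves only by the shell command python3 -m handwheel 'ROWS' [FORCE]. ROWS is JSON, one flat list of numbers, 7 for each row, row after row: the shift along the tool's x, y, z as a fraction of full scale, then the turn, a rotation vector about the tool's x, y, z as a fraction of full scale, then the opening, from -1 (shut) to 1 (fully open). A call has 1 to 8 rows; each row shifts and turns the commanded pose from where the row before left it, along the tool's axes as they then stand; what a row does not reach is not made up. Full scale, the value 1, is 30 mm for a shift and 6 degrees for a turn. A row lasts 1/12 s, in which the tool goes at most 41.7 mm and 7.16 degrees, less where a joint would pass 70% of its speed; a pose out of reach is approached as far as the arm can. A call with a number of a shift or a turn outside -1 to 1 is refused whole. A call with a gripper value outside its range is refused whole. The fingers move at their own pace and stop on an object; FORCE is the grip in N (left out, the last holds). Time passes only in rows, so rows that do not move let the fingers close. It gives the time, the measured TCP pose, the force, the opening and the grip force at its end, in the units of the state.
- robot.observe(): the state, without advancing time (a new reading comes with each control period).
- robot.camera(name): name is "scene" or "top" or "wrist"; returns the picture (384x512x3 uint8, blue, green, red); there is no depth.
- robot.get_calibration(name): a dict with "vertical_fov" (degrees; the focal length in pixels is half the picture's height over the tangent of half this angle, whatever the lens; pixels are square), "cx", "cy" (the principal point, pixels), "world_from_camera" (4x4, takes a point from camera to world coordinates). Camera axes: x right, y down, z forward; pixel columns grow to the right and rows downward; lengths in m; the calibration is good to about 2 mm. A picture is of the moment at which its call begins: read the wrist's pose just before it. get_calibration takes no time and is no camera call; for the wrist camera it gives the pose at the moment of the call.
- robot.finish_job(): hands the job in; it is judged then, once.
The state is a dict: "clock": time; "joint_positions": joint angles; "dq": joint speeds; "tau": joint torques, N m; "position": TCP position; "tool_rot": TCP orientation; "ft_force": force on the tool from outside, world axes, zero at the start; "wrist_torque": the same for the moment, N m; "gripper_width": finger opening in m; "finger_force": force on a finger pad.
Only numpy, scipy, OpenCV 4.12 (cv2) and the standard library are available. Lean on these libraries where they do the work, as an engineer would, in place of code of your own. Each camera call takes 0.05 s, during which the arm holds its last target. There are 200 camera calls.

## Working session

There is one attempt and no reset: what is moved stays moved. The work goes in short steps, Python scripts to look and compute and a shell command to move; the robot and the scene stay as the last step left them, time stands still between calls to the robot, and variables do not carry over. Pictures are saved under pics/ and viewed, at most 10 in all, crops included, and the job is handed in when it is done.

```bash
mkdir -p pics; ls; python3 - <<'E'
from plant import robot
import cv2,numpy as np
s=robot.observe(); print(s['clock'],s['position'],s['tool_rot'],s['gripper_width'])
for n in ("scene","top"):
    im=robot.camera(n); cv2.imwrite(f"pics/{n}0.png",im); c=robot.get_calibration(n); print(n,c)
print(robot.get_calibration("wrist"), robot.hold_point_z)
E
```

```text
pics
0.0 [0.21823304 0.61157739 0.20457178] [ 1.70552591e-01  9.85348149e-01 -9.01522064e-04 -1.61860657e-04] 0.09390726883746527
scene {'vertical_fov': 56.31924698683443, 'cx': 255.98814862860877, 'cy': 193.55008511186864, 'world_from_camera': array([[ 2.13765229e-01,  8.44703338e-01, -4.90694099e-01,
         1.06203225e+00],
       [ 9.76884907e-01, -1.85125031e-01,  1.06885928e-01,
         6.94580677e-03],
       [-5.52860396e-04, -5.02200154e-01, -8.64751236e-01,
         9.20428436e-01],
       [ 0.00000000e+00,  0.00000000e+00,  0.00000000e+00,
         1.00000000e+00]])}
top {'vertical_fov': 53.0202753185028, 'cx': 263.08670591501146, 'cy': 197.03890528200276, 'world_from_camera': array([[-0.02047165, -0.99349589,  0.11201261,  0.45491715],
       [-0.99955984,  0.02274421,  0.01904825,  0.11068248],
       [-0.021472  , -0.11157335, -0.9935242 ,  1.29309254],
       [ 0.        ,  0.        ,  0.        ,  1.        ]])}
{'vertical_fov': 67.0868056836731, 'cx': 257.3522010803164, 'cy': 196.04832529238757, 'world_from_camera': array([[ 0.33513694,  0.90437341,  0.26418169,  0.14107466],
       [ 0.94216843, -0.32128363, -0.09537027,  0.63940602],
       [-0.00137308,  0.28086575, -0.95974608,  0.38272498],
       [ 0.        ,  0.        ,  0.        ,  1.        ]])} 0.0188
```

View pics/top0.png

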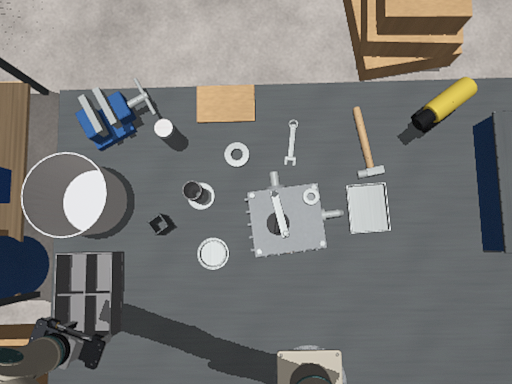

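View pics/scene0.png

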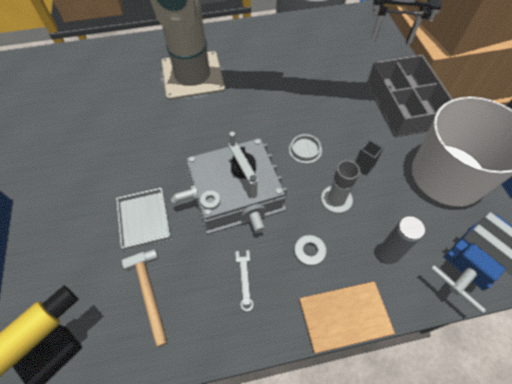

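The top view shows the gearbox centred near (287,220), the keeper from about (276,197) to (284,235), the funnel stand at (200,195), the holder at (213,254), and the tray at (368,208). The scene view shows the same layout, with the cap under the keeper at (243,165). I'll enlarge the work area in both.

```bash
python3 - <<'E'
import cv2,numpy as np
a=cv2.imread("pics/top0.png")[165:275,175:400]; b=cv2.imread("pics/scene0.png")[125:260,110:390]
a=cv2.resize(a,None,fx=3.5,fy=3.5,interpolation=cv2.INTER_CUBIC)[:,:787]
b=cv2.resize(b,None,fx=2.8,fy=2.8,interpolation=cv2.INTER_CUBIC)
cv2.imwrite("pics/cropA.png",a)
b=cv2.imread("pics/scene0.png")[125:260,110:390]
cv2.imwrite("pics/cropB.png",cv2.resize(b,None,fx=2.8,fy=2.8,interpolation=cv2.INTER_CUBIC))
E
```

```text
(no output)
```

View pics/cropA.png

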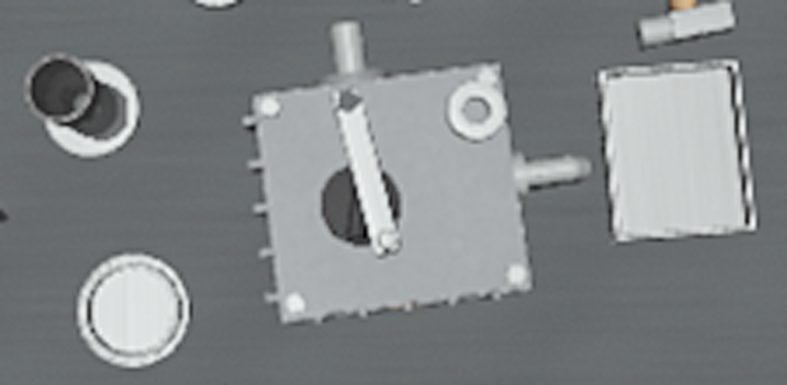

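View pics/cropB.png

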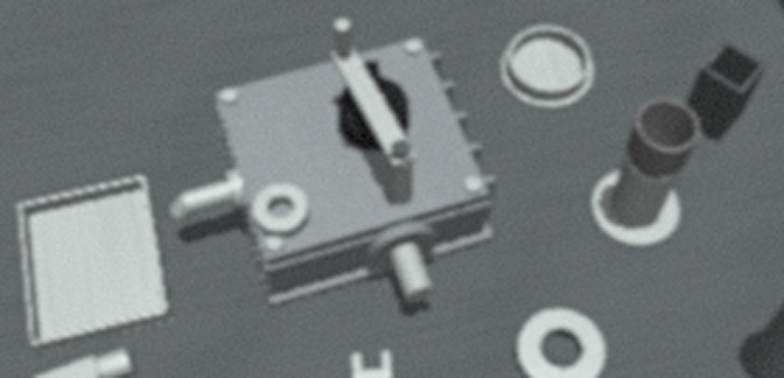

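The crops show the peg top at A(390,238) and B(342,24), and the funnel rim at A(62,90) and B(667,127). The holder rim is at A(133,310) and B(547,65), and the gearbox and tray corners are clear in both views. Next I triangulate these points across the two views.

```bash
cat > h.py <<'E'
import numpy as np
from plant import robot
def ray(cam,px,cal=None):
    c=cal or robot.get_calibration(cam); f=192/np.tan(np.radians(c['vertical_fov'])/2)
    T=c['world_from_camera']; d=T[:3,:3]@np.array([(px[0]-c['cx'])/f,(px[1]-c['cy'])/f,1.])
    return T[:3,3],d/np.linalg.norm(d)
def tri(*rs):
    A=sum(np.eye(3)-np.outer(d,d) for o,d in rs); b=sum((np.eye(3)-np.outer(d,d))@o for o,d in rs)
    p=np.linalg.solve(A,b); return p,max(np.linalg.norm(np.cross(p-o,d)) for o,d in rs)
def plane(r,z): o,d=r; return o+d*(z-o[2])/d[2]
E
python3 - <<'E'
from h import *
np.set_printoptions(precision=4,suppress=True)
A=lambda p:ray('top',((p[0]+.5)/3.5-.5+175,(p[1]+.5)/3.5-.5+165))
B=lambda p:ray('scene',((p[0]+.5)/2.8-.5+110,(p[1]+.5)/2.8-.5+125))
P=dict(peg=((390,238),(342,24),.213),fun=((62,90),(667,127),.164),hold=((133,310),(547,65),.025),
 bearing=((476,111),(279,210),.108),
 g1=((252,98),(492,190),.09),g2=((497,66),(265,262),.09),g3=((530,288),(218,92),.09),g4=((283,322),(418,42),.09),
 t1=((602,72),(167,310),.025),t2=((737,62),(35,343),.025),t3=((755,228),(18,205),.025),t4=((618,240),(143,178),.025),spout=((588,170),(178,208),.06),hinge=((349,100),(400,146),.17))
for k,(a,b,z) in P.items():
    p,e=tri(A(a),B(b)); print(k,p,round(e,4),plane(A(a),z),plane(B(b),z))
E
```

```text
peg [0.4754 0.0708 0.2135] 0.0016 [0.4752 0.0693 0.213 ] [0.4754 0.0724 0.213 ]
fun [0.6089 0.3457 0.1536] 0.0016 [0.607 0.342 0.164] [0.6153 0.3427 0.164 ]
hold [0.4165 0.3062 0.0118] 0.0003 [0.4168 0.3038 0.025 ] [0.4259 0.3021 0.025 ]
bearing [ 0.5882 -0.0148  0.0995] 0.0002 [ 0.5873 -0.0136  0.108 ] [ 0.5931 -0.0148  0.108 ]
g1 [0.6056 0.186  0.0921] 0.0008 [0.6057 0.1853 0.09  ] [0.6046 0.1873 0.09  ]
g2 [ 0.6306 -0.0365  0.0831] 0.0001 [ 0.6296 -0.0358  0.09  ] [ 0.6342 -0.0361  0.09  ]
g3 [ 0.4311 -0.0568  0.0872] 0.0013 [ 0.431  -0.0577  0.09  ] [ 0.4335 -0.0552  0.09  ]
g4 [0.4049 0.1604 0.0779] 0.0011 [0.4056 0.161  0.09  ] [0.4142 0.1572 0.09  ]
t1 [ 0.6311 -0.141   0.0245] 0.0016 [ 0.6309 -0.1425  0.025 ] [ 0.6316 -0.1393  0.025 ]
t2 [ 0.6376 -0.2679  0.0232] 0.0024 [ 0.6375 -0.2699  0.025 ] [ 0.6388 -0.2649  0.025 ]
t3 [ 0.481  -0.2781  0.0233] 0.0003 [ 0.4809 -0.2779  0.025 ] [ 0.4821 -0.2773  0.025 ]
t4 [ 0.4726 -0.1512  0.0182] 0.0005 [ 0.4725 -0.1503  0.025 ] [ 0.4771 -0.1495  0.025 ]
spout [ 0.5368 -0.1169  0.0525] 0.0032 [ 0.5361 -0.1188  0.06  ] [ 0.5419 -0.1127  0.06  ]
hinge [0.5914 0.0998 0.1767] 0.0009 [0.5921 0.0989 0.17  ] [0.5874 0.1016 0.17  ]
```

Heights and sizes agree with the text: gearbox 200 x 220 at z about 0.09, yaw about 0.117 rad, and the peg at z 0.2135, 118 mm from the hinge. I'll write a helper that works out rows in tool axes.

```bash
cat >> h.py <<'E'
from scipy.spatial.transform import Rotation as R
import json
def yawq(deg):  # tool down, tool y axis along world angle deg
    a=np.radians(deg); y=np.array([np.cos(a),np.sin(a),0]); z=np.array([0,0,-1.]); return R.from_matrix(np.c_[np.cross(y,z),y,z])
def plan(*wps,p=None,r=None):
    """wps: (x,y,z,yawdeg); prints the rows' six numbers (shift, turn) per leg"""
    s=robot.observe(); p=np.array(s['position']) if p is None else p; r=R.from_quat(s['tool_rot']) if r is None else r
    y=r.as_matrix()[:,1]; print('at',np.round(p,4),'yaw',round(float(np.degrees(np.arctan2(y[1],y[0]))),1),'clock',round(s['clock'],2))
    for w in wps:
        q=np.array(w[:3]); e=yawq(w[3])
        if ((r.inv()*e).magnitude()>np.pi/2): e=yawq(w[3]+180)
        rv=(r.inv()*e).as_rotvec(); n=int(np.ceil(max(np.linalg.norm(q-p)/.030,np.degrees(np.linalg.norm(rv))/6-.05,1)))
        st=R.from_rotvec(rv/n)
        for k in range(n):
            d=r.inv().apply((q-p)/(n-k))/.03; t=np.degrees(st.as_rotvec())/6
            d=np.round(d,2); t=np.round(t,2); print([*map(float,d),*map(float,t)]) 
            p=p+r.apply(d*.03); r=r*R.from_rotvec(np.radians(t*6))
        print('--')
E
python3 - <<'E'
from h import *
plan((.32,.40,.29,95),(.4755,.0708,.26,115))
E
```

```text
at [0.2183 0.6116 0.2047] yaw 70.4 clock 0.1
[-0.62, -0.61, -0.32, -0.0, -0.0, -0.46]
[-0.59, -0.64, -0.31, -0.0, -0.0, -0.46]
[-0.56, -0.67, -0.32, -0.0, -0.0, -0.46]
[-0.52, -0.69, -0.31, -0.0, -0.0, -0.46]
[-0.49, -0.72, -0.32, -0.0, -0.0, -0.46]
[-0.45, -0.74, -0.31, -0.0, -0.0, -0.46]
[-0.42, -0.77, -0.32, -0.0, -0.0, -0.46]
[-0.38, -0.78, -0.31, -0.0, -0.0, -0.46]
[-0.34, -0.8, -0.32, -0.0, -0.0, -0.46]
--
[-0.32, -0.88, 0.08, -0.0, -0.0, -0.25]
[-0.3, -0.88, 0.08, -0.0, -0.0, -0.25]
[-0.27, -0.89, 0.08, -0.0, -0.0, -0.25]
[-0.25, -0.9, 0.08, -0.0, -0.0, -0.25]
[-0.23, -0.91, 0.08, -0.0, -0.0, -0.25]
[-0.2, -0.91, 0.08, -0.0, -0.0, -0.25]
[-0.18, -0.92, 0.08, -0.0, -0.0, -0.25]
[-0.16, -0.92, 0.08, -0.0, -0.0, -0.25]
[-0.13, -0.92, 0.08, -0.0, -0.0, -0.25]
[-0.11, -0.93, 0.07, -0.0, -0.0, -0.25]
[-0.08, -0.93, 0.08, -0.0, -0.0, -0.25]
[-0.06, -0.93, 0.07, -0.0, -0.0, -0.25]
[-0.03, -0.93, 0.08, -0.0, -0.0, -0.25]
--
```

```bash
python3 -m handwheel '[-0.6,-0.6,-0.4,0,0,-0.46,1, -0.6,-0.65,-0.4,0,0,-0.46,1, -0.55,-0.65,-0.4,0,0,-0.46,1, -0.5,-0.7,-0.4,0,0,-0.46,1, -0.5,-0.7,-0.4,0,0,-0.46,1, -0.45,-0.75,-0.3,0,0,-0.46,1, -0.4,-0.75,-0.3,0,0,-0.46,1, -0.4,-0.8,-0.3,0,0,-0.46,0]' 10
python3 -m handwheel '[-0.35,-0.8,-0.1,0,0,-0.46,0, -0.3,-0.9,0,0,0,-0.25,0, -0.3,-0.9,0,0,0,-0.25,0, -0.25,-0.9,0,0,0,-0.25,0, -0.25,-0.9,0,0,0,-0.25,0, -0.25,-0.9,0,0,0,-0.25,0, -0.2,-0.9,0,0,0,-0.25,0, -0.2,-0.9,0,0,0,-0.25,0]'
python3 - <<'E'
from h import *
plan((.4755,.0708,.26,115),(.4755,.0708,.178,115))
E
```

```text
clock: 0.77
position: [0.3082, 0.4236, 0.2926]
tool_rot: [-0.023, 1.0, -0.0, -0.0]
ft_force: [0.1, 0.0, -0.1]
gripper_width: 0.0901
finger_force: 0.0
clock: 1.43
position: [0.4033, 0.2222, 0.2953]
tool_rot: [-0.137, 0.991, -0.0, -0.0]
ft_force: [-0.3, -0.0, -0.5]
gripper_width: 0.0469
finger_force: 0.0
at [0.4033 0.2222 0.2953] yaw 105.8 clock 1.43
[-0.16, -0.92, 0.2, -0.0, -0.0, -0.26]
[-0.13, -0.92, 0.2, -0.0, -0.0, -0.26]
[-0.11, -0.93, 0.19, -0.0, -0.0, -0.26]
[-0.08, -0.93, 0.2, -0.0, -0.0, -0.26]
[-0.06, -0.93, 0.19, -0.0, -0.0, -0.26]
[-0.03, -0.93, 0.2, -0.0, -0.0, -0.26]
--
[0.0, 0.0, 0.91, -0.0, -0.0, 0.01]
[0.0, 0.0, 0.91, -0.0, -0.0, 0.01]
[0.0, 0.0, 0.91, -0.0, -0.0, 0.01]
--
```

```bash
python3 -m handwheel '[-0.16,-0.92,0.2,0,0,-0.26,0, -0.13,-0.92,0.2,0,0,-0.26,0, -0.11,-0.93,0.2,0,0,-0.26,0, -0.08,-0.93,0.2,0,0,-0.26,0, -0.06,-0.93,0.2,0,0,-0.26,0, -0.03,-0.93,0.2,0,0,-0.26,0, 0,0,0,0,0,0,0]'
python3 - <<'E'
from h import *
import cv2
c=robot.get_calibration('wrist'); im=robot.camera('wrist'); cv2.imwrite('pics/w1.png',im)
np.save('w1.npy',c['world_from_camera'])
plan((.4755,.0708,.178,115))
E
```

```text
clock: 2.02
position: [0.4765, 0.066, 0.2583]
tool_rot: [-0.214, 0.977, -0.002, -0.001]
ft_force: [-0.6, -1.3, 0.8]
gripper_width: 0.047
finger_force: 0.0
at [0.4756 0.0691 0.2586] yaw 114.7 clock 2.07
[-0.01, 0.02, 0.9, -0.0, -0.01, -0.02]
[-0.01, 0.02, 0.89, -0.0, -0.01, -0.02]
[-0.0, 0.01, 0.9, -0.0, -0.01, -0.02]
--
```

View pics/w1.png

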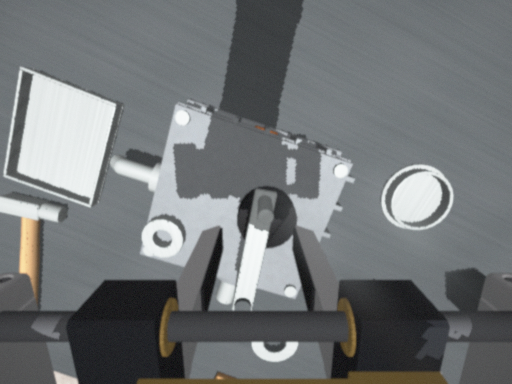

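The wrist view shows the peg top at (264,205), midway between the fingers at columns 222 and 305. I'll lower, grip and plan the arc.

```bash
python3 -m handwheel '[0,0,0.9,0,0,0,0, 0,0,0.9,0,0,0,0, 0,0,0.85,0,0,0,-0.5, 0,0,0,0,0,0,-1, 0,0,0,0,0,0,-1, 0,0,0,0,0,0,-1]' 10
python3 - <<'E'
from h import *
H=np.array([.590,.101]); s=robot.observe(); p=s['position']; v=p[:2]-H; L=np.linalg.norm(v); a0=np.arctan2(-v[1],-v[0]); print(L,a0,s['finger_force'],s['gripper_width'],s['ft_force'])
a=np.linspace(a0,1.40,6)[1:]
plan(*[(H[0]-L*np.cos(t),H[1]-L*np.sin(t),p[2],115+np.degrees(t-a0)*.6) for t in a])
E
```

```text
clock: 2.57
position: [0.476, 0.0731, 0.181]
tool_rot: [-0.217, 0.976, 0.0, 0.001]
ft_force: [-0.5, -1.0, -0.3]
gripper_width: 0.0239
finger_force: 0.0
0.11738838044423987 0.24034154985303186 0.0 0.023932842332223214 [-0.46450714 -0.99404604 -0.32268784]
at [0.476  0.0731 0.181 ] yaw 115.1 clock 2.57
[0.04, -0.45, -0.0, -0.0, 0.01, -0.66]
[0.07, -0.45, -0.0, -0.0, 0.01, -0.66]
--
[-0.01, -0.45, 0.0, -0.0, -0.0, -0.66]
[0.03, -0.45, 0.0, -0.0, -0.0, -0.66]
--
[-0.05, -0.45, -0.0, 0.0, -0.0, -0.66]
[-0.02, -0.46, -0.0, 0.0, -0.0, -0.66]
--
[-0.09, -0.44, -0.0, 0.0, -0.0, -0.67]
[-0.06, -0.45, -0.0, 0.0, -0.0, -0.67]
--
[-0.13, -0.43, -0.0, 0.0, -0.0, -0.66]
[-0.09, -0.44, -0.0, 0.0, -0.0, -0.66]
--
```

```bash
python3 -m handwheel '[0,0,0,0,0,0,-1, 0,0,0,0,0,0,-1, 0,0,0,0,0,0,-1]' 10 | tail -2
python3 -m handwheel '[0.04,-0.45,0,0,0,-0.66,-1, 0.07,-0.45,0,0,0,-0.66,-1, 0,-0.45,0,0,0,-0.66,-1, 0.03,-0.45,0,0,0,-0.66,-1, -0.05,-0.45,0,0,0,-0.66,-1, -0.02,-0.45,0,0,0,-0.66,-1]'
python3 -m handwheel '[-0.09,-0.44,0,0,0,-0.66,-1, -0.06,-0.45,0,0,0,-0.66,-1, -0.13,-0.43,0,0,0,-0.66,-1, -0.1,-0.44,0,0,0,-0.66,-1, 0,0,0,0,0,0,-1, 0,0,0,0,0,0,0, 0,0,0,0,0,0,0, 0,0,0,0,0,0,0]'

```

```text
gripper_width: 0.0134
finger_force: 10.0
clock: 3.32
position: [0.5201, 0.0055, 0.1813]
tool_rot: [-0.415, 0.91, -0.0, 0.001]
ft_force: [0.2, 2.1, 3.3]
gripper_width: 0.0136
finger_force: 10.0
clock: 3.98
position: [0.5678, -0.0152, 0.1798]
tool_rot: [-0.534, 0.845, 0.0, -0.001]
ft_force: [-1.0, -0.7, -1.2]
gripper_width: 0.03
finger_force: 0.0
```

```bash
python3 -m handwheel '[0,0,-0.9,0,0,0,0, 0,0,-0.9,0,0,0,0.5, 0,0,-0.9,0,0,0,1, 0,0,-0.9,0,0,0,1]'
python3 - <<'E'
from h import *
plan((.56,.07,.30,100))
E
```

```text
clock: 4.32
position: [0.5678, -0.015, 0.2889]
tool_rot: [-0.535, 0.845, 0.0, -0.001]
ft_force: [1.1, 0.8, -0.2]
gripper_width: 0.0569
finger_force: 0.0
at [ 0.5678 -0.015   0.2889] yaw 154.7 clock 4.32
[-0.25, 0.14, -0.04, 0.0, -0.0, 0.91]
[-0.23, 0.17, -0.04, 0.0, -0.0, 0.91]
[-0.21, 0.19, -0.04, 0.0, -0.0, 0.91]
[-0.19, 0.21, -0.04, 0.0, -0.0, 0.91]
[-0.17, 0.23, -0.03, 0.0, -0.0, 0.91]
[-0.15, 0.24, -0.04, 0.0, -0.0, 0.91]
[-0.13, 0.25, -0.03, 0.0, -0.0, 0.91]
[-0.1, 0.27, -0.04, 0.0, -0.0, 0.91]
[-0.08, 0.27, -0.03, 0.0, -0.0, 0.91]
[-0.06, 0.28, -0.04, 0.0, -0.0, 0.91]
--
```

```bash
python3 -m handwheel '[-0.3,0.2,-0.04,0,0,1,1, -0.3,0.2,-0.04,0,0,1,1, -0.25,0.2,-0.04,0,0,1,1, -0.2,0.25,-0.04,0,0,1,1, -0.2,0.25,-0.04,0,0,1,1, -0.15,0.3,0,0,0,1,1, -0.1,0.3,0,0,0,1,1, -0.1,0.3,0,0,0,1,1]' >/dev/null
python3 -m handwheel '[0,0.3,0,0,0,0.5,1, 0,0.3,0,0,0,0.5,1, 0,0,0,0,0,0,1, 0,0,0,0,0,0,1]'
cat > pic.py <<'E'
import sys,cv2,json
from h import *
n=sys.argv[1]; T=robot.get_calibration('wrist'); im=robot.camera('wrist'); cv2.imwrite(f'pics/{n}.png',im)
T['world_from_camera']=T['world_from_camera'].tolist(); json.dump(T,open(n+'.json','w'))
E
python3 pic.py wa
python3 -m handwheel '[0.3,0.7,0,0,0,0,1, 0.3,0.7,0,0,0,0,1, 0.3,0.7,0,0,0,0,1, 0,0,0,0,0,0,1, 0,0,0,0,0,0,1]'
python3 pic.py wb
python3 - <<'E'
import cv2,numpy as np
a=cv2.imread('pics/wa.png')[:330];b=cv2.imread('pics/wb.png')[:330]
cv2.imwrite('pics/wab.png',np.hstack([a[:,60:460],b[:,60:460]]))
E
```

```text
clock: 5.32
position: [0.5557, 0.0814, 0.2938]
tool_rot: [-0.094, 0.996, -0.0, -0.0]
ft_force: [0.2, -0.4, -0.5]
gripper_width: 0.0939
finger_force: 0.0
clock: 5.78
position: [0.5179, 0.1379, 0.2941]
tool_rot: [-0.094, 0.996, -0.0, 0.0]
ft_force: [0.4, 0.1, 0.1]
gripper_width: 0.0938
finger_force: 0.0
```

View pics/wab.png

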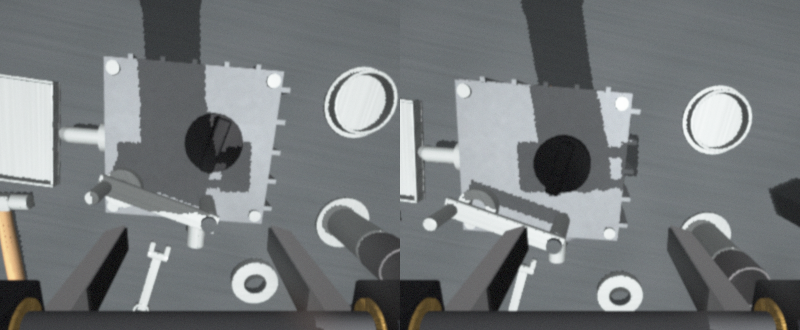

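The keeper now lies aside. The cap is a black disc at (213,142) in the left half and (562,164) in the right half, each with an offset from the crop. I need more contrast to see its grip bar.

```bash
python3 - <<'E'
import cv2,numpy as np
t=[]
for n,(u,v) in (('wa',(273,142)),('wb',(222,164))):
    im=cv2.imread(f'pics/{n}.png')[v-42:v+42,u-42:u+42].astype(float)
    im=np.clip((im-5)*4,0,255).astype(np.uint8); t.append(cv2.resize(im,(400,400),interpolation=cv2.INTER_CUBIC))
cv2.imwrite('pics/cap.png',np.hstack(t))
E
```

```text
(no output)
```

View pics/cap.png

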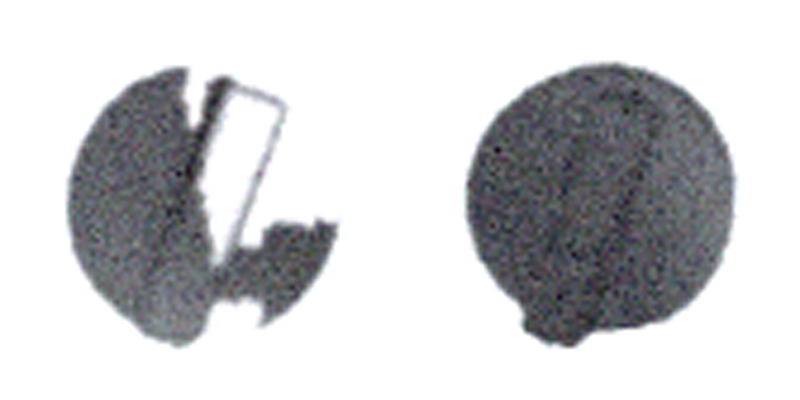

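In the stretched crops the lit bar end has corners at wa (229,82) and (287,103), with its right edge running to (228,258). The near end is at about wb (525,322)–(572,346). I'll cast these onto the bar top and triangulate the near end.

```bash
python3 - <<'E'
from h import *
import cv2
np.set_printoptions(precision=4,suppress=True)
C={n:json.load(open(n+'.json')) for n in('wa','wb')}
for c in C.values(): c['world_from_camera']=np.array(c['world_from_camera'])
o={'wa':(273-42,142-42),'wb':(222-42,164-42)}
f=lambda n,p:ray('',((p[0]+.5)/400*84-.5+o[n][0],(p[1]+.5)/400*84-.5+o[n][1]),C[n])
for n,p in(('wa',(229,82)),('wa',(287,103)),('wa',(228,258)),('wa',(180,343)),('wb',(255,130)),('wb',(200,290)),('wb',(125,322)),('wb',(172,346))):
    print(n,p,plane(f(n,p),.156),plane(f(n,p),.126))
print('tri near end',tri(f('wa',(175,340)),f('wb',(150,335))))
print('disc top centre (z .126): wa',plane(f('wa',(203,200)),.126),'wb',plane(f('wb',(201,197)),.126), tri(f('wa',(203,200)),f('wb',(201,197))))
for n in 'ab':
    im=cv2.imread(f'pics/w{n}.png'); g=cv2.cvtColor(im,6)
    # holder & funnel: bright holder ring
    m=((g>185)*255).astype(np.uint8); 
    for c in cv2.findContours(m,0,2)[0]:
        if cv2.contourArea(c)>700: (e,s,a)=cv2.fitEllipse(c); r=ray('',e,C['w'+n]); print(n,np.round(e,1),np.round(s,1),plane(r,.025))
E
```

```text
wa (229, 82) [0.4763 0.0891 0.156 ] [0.4764 0.0913 0.126 ]
wa (287, 103) [0.4783 0.1026 0.156 ] [0.4786 0.1061 0.126 ]
wa (228, 258) [0.5144 0.097  0.156 ] [0.5181 0.0999 0.126 ]
wa (180, 343) [0.5359 0.0901 0.156 ] [0.5416 0.0924 0.126 ]
wb (255, 130) [0.4808 0.1041 0.156 ] [0.4849 0.1024 0.126 ]
wb (200, 290) [0.5202 0.0976 0.156 ] [0.5281 0.0952 0.126 ]
wb (125, 322) [0.5313 0.0813 0.156 ] [0.5402 0.0774 0.126 ]
wb (172, 346) [0.5351 0.0931 0.156 ] [0.5443 0.0903 0.126 ]
tri near end (array([0.5343, 0.0882, 0.1562]), np.float64(0.0011587609762748101))
disc top centre (z .126): wa [0.5052 0.0908 0.126 ] wb [0.5041 0.0917 0.126 ] (array([0.5057, 0.0912, 0.119 ]), np.float64(0.00020146019474128537))
a [174.4 382.8] [38.6 99.7] [1.0128 0.0019 0.025 ]
a [310.5 361.1] [ 73.8 104.6] [0.9099 0.2539 0.025 ]
a [314.5 282.7] [39.  44.9] [0.7406 0.2195 0.025 ]
a [ 86.9 241. ] [ 61.5 105.4] [ 0.735  -0.1763  0.025 ]
a [ 69.5 125.8] [100.8 128. ] [ 0.5488 -0.207   0.025 ]
a [420.1 101.8] [64.6 75.6] [0.4168 0.2981 0.025 ]
a [298.1 136.4] [ 86.  149.8] [0.4992 0.1335 0.025 ]
a [170.7 113.8] [ 67.9 101.6] [ 0.5028 -0.0597  0.025 ]
b [277.7 367.5] [ 45.8 112.2] [0.9    0.2514 0.025 ]
b [279.7 295. ] [37.6 44.2] [0.7394 0.2211 0.025 ]
b [ 98.4 282.3] [ 77.8 194.1] [ 0.7741 -0.0981  0.025 ]
b [138.7 218.3] [20.4 83.8] [ 0.6401 -0.0374  0.025 ]
b [ 41.5 145.1] [ 88.3 116.3] [ 0.5482 -0.1924  0.025 ]
b [276.4 114.8] [36.  58.9] [0.437  0.1514 0.025 ]
b [376.5 119.5] [64.2 71.4] [0.4155 0.2996 0.025 ]
b [184.7 153.7] [105.1 218.9] [0.5202 0.0244 0.025 ]
```

```bash
python3 - <<'E'
from h import *
plan((.5054,.0917,.24,81),(.5054,.0917,.132,81))
E
```

```text
at [0.5186 0.1368 0.2941] yaw 100.7 clock 5.83
[0.18, -0.35, 0.45, -0.0, 0.0, 0.82]
[0.15, -0.36, 0.45, -0.0, 0.0, 0.82]
[0.11, -0.37, 0.45, -0.0, 0.0, 0.82]
[0.08, -0.39, 0.45, -0.0, 0.0, 0.82]
--
[0.0, 0.0, 0.9, -0.0, 0.0, -0.0]
[0.0, 0.0, 0.9, -0.0, 0.0, -0.0]
[0.0, 0.0, 0.9, -0.0, 0.0, -0.0]
[0.01, 0.01, 0.9, -0.0, 0.0, -0.0]
--
```

```bash
python3 -m handwheel '[0.18,-0.35,0.45,0,0,0.82,1, 0.15,-0.36,0.45,0,0,0.82,1, 0.11,-0.37,0.45,0,0,0.82,1, 0.08,-0.39,0.45,0,0,0.82,1, 0,0,0,0,0,0,1, 0,0,0,0,0,0,1]'
python3 - <<'E'
from h import *
plan((.5054,.0917,.132,81))
E
```

```text
clock: 6.33
position: [0.5054, 0.091, 0.2398]
tool_rot: [0.079, 0.997, -0.001, -0.0]
ft_force: [0.3, 0.1, -0.3]
gripper_width: 0.094
finger_force: 0.0
at [0.5054 0.091  0.2398] yaw 80.9 clock 6.33
[0.0, 0.01, 0.9, -0.0, -0.0, -0.0]
[0.0, 0.01, 0.9, -0.0, -0.0, -0.0]
[0.0, 0.0, 0.9, -0.0, -0.0, -0.0]
[0.0, 0.01, 0.89, -0.0, -0.0, -0.0]
--
```

```bash
python3 -m handwheel '[0,0.01,0.9,0,0,0,0.5, 0,0.01,0.9,0,0,0,0.2, 0,0,0.9,0,0,0,0, 0,0,0.9,0,0,0,0, 0,0,0,0,0,0,-0.3, 0,0,0,0,0,0,-0.5, 0,0,0,0,0,0,-1, 0,0,0,0,0,0,-1]' 15
python3 -m handwheel '[0,0,0,0,0,0,-1, 0,0,0,0,0,0,-1, 0,0,0,0,0,0,-1]'
```

```text
clock: 7.0
position: [0.507, 0.0937, 0.1339]
tool_rot: [0.078, 0.997, 0.001, 0.002]
ft_force: [0.9, 0.0, -0.6]
gripper_width: 0.0444
finger_force: 0.0
clock: 7.25
position: [0.5058, 0.0934, 0.1328]
tool_rot: [0.079, 0.997, 0.0, 0.001]
ft_force: [-0.3, -0.6, 0.6]
gripper_width: 0.0238
finger_force: 0.0
```

Still closing. A few more rows, then lift.

```bash
python3 -m handwheel '[0,0,0,0,0,0,-1, 0,0,0,0,0,0,-1, 0,0,0,0,0,0,-1]'
python3 -m handwheel '[0,0,-0.3,0,0,0,-1, 0,0,-0.5,0,0,0,-1, 0,0,-0.7,0,0,0,-1, 0,0,-0.7,0,0,0,-1, 0,0,-0.7,0,0,0,-1, 0,0,-0.7,0,0,0,-1]'
python3 - <<'E'
from h import *
plan((.455,.20,.24,81))
E
```

```text
clock: 7.5
position: [0.5054, 0.0932, 0.1324]
tool_rot: [0.079, 0.997, 0.0, 0.0]
ft_force: [-2.0, -0.8, 5.3]
gripper_width: 0.0161
finger_force: 15.0
clock: 8.0
position: [0.5047, 0.0932, 0.2412]
tool_rot: [0.079, 0.997, -0.0, -0.0]
ft_force: [0.4, 0.3, -1.0]
gripper_width: 0.016
finger_force: 15.0
at [0.5047 0.0932 0.2412] yaw 81.0 clock 8.0
[0.55, 0.81, 0.01, -0.0, -0.0, -0.0]
[0.55, 0.82, 0.01, -0.0, -0.0, -0.0]
[0.55, 0.81, 0.01, -0.0, -0.0, -0.0]
[0.55, 0.82, 0.01, -0.0, -0.0, -0.0]
--
```

```bash
python3 -m handwheel '[0.5,0.8,0,0,0,0,-1, 0.5,0.8,0,0,0,0,-1, 0.5,0.8,0,0,0,0,-1, 0.5,0.8,0,0,0,0,-1, 0,0,0,0,0,0,-1, 0,0,0,0,0,0,-1]'
python3 pic.py wc
python3 -m handwheel '[0.5,0.8,0,0,0,0,-1, 0.5,0.8,0,0,0,0,-1, 0,0,0,0,0,0,-1, 0,0,0,0,0,0,-1]'
python3 pic.py wd
python3 - <<'E'
import cv2,numpy as np
a=cv2.imread('pics/wc.png');b=cv2.imread('pics/wd.png')
cv2.imwrite('pics/wcd.png',np.hstack([a[:330,112:],b[:330,112:]]))
E
```

```text
clock: 8.5
position: [0.46, 0.1991, 0.2401]
tool_rot: [0.077, 0.997, 0.0, -0.0]
ft_force: [0.5, -0.9, -0.9]
gripper_width: 0.0155
finger_force: 15.0
clock: 8.88
position: [0.4389, 0.2495, 0.24]
tool_rot: [0.078, 0.997, -0.0, -0.0]
ft_force: [0.2, 0.1, -1.6]
gripper_width: 0.0161
finger_force: 15.0
```

View pics/wcd.png

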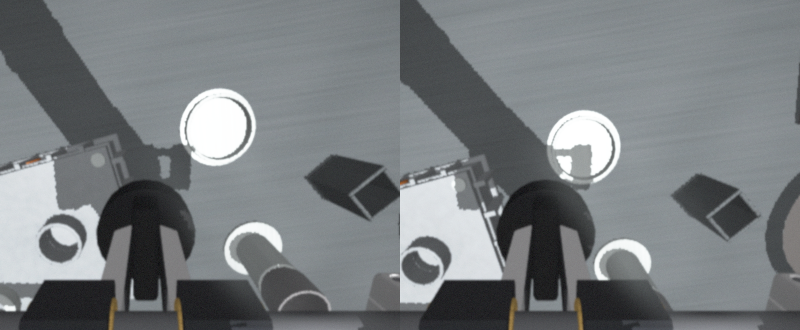

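The wrist views show the held cap and a clear holder at (217,127) and (584,147) in the pair. The open neck is at (61,240) and (427,262), and the funnel rim is at (304,300). Now I'll fit the holder and the neck.

```bash
python3 - <<'E'
from h import *
import cv2
np.set_printoptions(precision=4,suppress=True)
C={}
for n in('wc','wd'):
    c=json.load(open(n+'.json')); c['world_from_camera']=np.array(c['world_from_camera']); C[n]=c
E={}
for n,(u,v) in(('wc',(329,127)),('wd',(296,147))):
    g=cv2.cvtColor(cv2.imread(f'pics/{n}.png'),6); 
    for th in (200,235):
        m=((g>th)*255).astype(np.uint8)
        cs,h=cv2.findContours(m,cv2.RETR_CCOMP,2)
        for c in cs:
            if len(c)>30:
                e,s,a=cv2.fitEllipse(c)
                if np.hypot(e[0]-u,e[1]-v)<12 and max(s)<110:
                    r=ray('',e,C[n]); print(n,th,np.round(e,1),np.round(s,1),'z0',plane(r,.003)[:2],'z5',plane(r,.005)[:2],'z25',plane(r,.025)[:2])
                    E[n,th,round(max(s))]=r
print(tri(ray('',(173,240),C['wc']),ray('',(139,262),C['wd'])), plane(ray('',(173,240),C['wc']),.12),plane(ray('',(139,262),C['wd']),.12))
print('funnel rim',plane(ray('',(416,300),C['wc']),.164))
E
```

```text
wc 200 [330.8 126.8] [70.3 77.4] z0 [0.415  0.3099] z5 [0.4148 0.3094] z25 [0.4131 0.3047]
wc 200 [330.  127.6] [61.  65.7] z0 [0.4158 0.3088] z5 [0.4157 0.3083] z25 [0.4139 0.3036]
wc 235 [330.7 127.1] [69.  75.7] z0 [0.4153 0.3097] z5 [0.4151 0.3093] z25 [0.4134 0.3045]
wc 235 [330.8 127.5] [61.8 64.6] z0 [0.416  0.3098] z5 [0.4158 0.3093] z25 [0.414  0.3046]
wd 200 [296.9 142.6] [60.4 71.9] z0 [0.4085 0.311 ] z5 [0.4083 0.3107] z25 [0.4058 0.3084]
wd 235 [297.3 143.7] [59.5 68.4] z0 [0.4101 0.3113] z5 [0.4099 0.3111] z25 [0.4074 0.3087]
(array([0.515 , 0.0854, 0.0891]), np.float64(0.000783633239100898)) [0.5016 0.097  0.12  ] [0.501  0.1022 0.12  ]
funnel rim [0.5865 0.3438 0.164 ]
```

```bash
python3 - <<'E'
from h import *
import cv2
np.set_printoptions(precision=4,suppress=True)
def fit(im,cal,u,v,rad,th,f=lambda p:True):
    g=cv2.cvtColor(im,6); m=((g>th)*255).astype(np.uint8); M=np.zeros_like(m); cv2.circle(M,(u,v),rad,255,-1)
    c=max(cv2.findContours(m&M,0,cv2.CHAIN_APPROX_NONE)[0],key=cv2.contourArea)
    c=np.array([q for q in c if f(q[0])]); e,s,a=cv2.fitEllipse(c); r=ray('',e,cal); print(np.round(e,1),np.round(s,1),plane(r,.004),plane(r,.025))
    return r
c=json.load(open('wd.json')); c['world_from_camera']=np.array(c['world_from_camera'])
b=json.load(open('wc.json')); b['world_from_camera']=np.array(b['world_from_camera'])
r1=fit(cv2.imread('pics/wd.png'),c,296,147,50,200,lambda p:p[1]<145 or p[0]>320)
r0=fit(cv2.imread('pics/wc.png'),b,330,127,48,200)
r2=fit(cv2.imread('pics/top0.png'),robot.get_calibration('top'),213,254,22,150)
r3=fit(cv2.imread('pics/scene0.png'),robot.get_calibration('scene'),305,148,22,150)
print(tri(r0,r1,r2,r3)); plan((.4155,.309,.24,81),(.4155,.309,.05,81))
E
```

```text
[296.6 140.7] [58.3 70.2] [0.4058 0.3108 0.004 ] [0.4034 0.3083 0.025 ]
[330.8 126.7] [70.6 77.1] [0.4147 0.3097 0.004 ] [0.4129 0.3047 0.025 ]
[212.6 253.3] [31.1 31.4] [0.4159 0.3072 0.004 ] [0.4165 0.304  0.025 ]
[305.1 148.3] [26.3 30. ] [0.4125 0.3087 0.004 ] [0.4274 0.3018 0.025 ]
(array([0.412 , 0.3096, 0.0016]), np.float64(0.006073225818740495))
at [0.4395 0.2482 0.24  ] yaw 80.9 clock 8.93
[0.37, 0.62, -0.0, -0.0, 0.0, -0.0]
[0.37, 0.63, -0.0, -0.0, 0.0, -0.0]
[0.37, 0.62, -0.0, -0.0, 0.0, -0.0]
--
[0.0, 0.0, 0.9, -0.0, 0.0, -0.0]
[0.0, 0.0, 0.9, -0.0, 0.0, -0.0]
[0.0, 0.0, 0.91, -0.0, 0.0, -0.0]
[0.0, 0.0, 0.9, -0.0, 0.0, -0.0]
[0.0, 0.0, 0.91, -0.0, 0.0, -0.0]
[0.0, 0.01, 0.9, -0.0, 0.0, -0.0]
[0.0, 0.0, 0.91, -0.0, 0.0, -0.0]
--
```

```bash
python3 -m handwheel '[0.4,0.63,0,0,0,0,-1, 0.37,0.63,0,0,0,0,-1, 0.37,0.63,0,0,0,0,-1, 0,0,0.8,0,0,0,-1, 0,0,0.8,0,0,0,-1, 0,0,0.8,0,0,0,-1, 0,0,0.8,0,0,0,-1, 0,0,0.8,0,0,0,-1]' | head -2
python3 -m handwheel '[0,0,0.8,0,0,0,-1, 0,0,0,0,0,0,-1, 0,0,0,0,0,0,-1]'
python3 - <<'E'
from h import *
plan((.415,.3085,.075,81),(.415,.3085,.041,81))
E
```

```text
clock: 9.6
position: [0.4156, 0.3087, 0.1191]
clock: 9.85
position: [0.4145, 0.3088, 0.0954]
tool_rot: [0.08, 0.997, -0.001, -0.001]
ft_force: [0.1, -0.1, -0.9]
gripper_width: 0.0158
finger_force: 15.0
at [0.4145 0.3088 0.0954] yaw 80.8 clock 9.85
[-0.02, -0.0, 0.68, -0.03, -0.01, -0.03]
--
[0.0, -0.0, 0.57, 0.0, -0.0, 0.0]
[0.0, -0.0, 0.56, 0.0, -0.0, 0.0]
--
```

```bash
python3 -m handwheel '[0,0,0.4,0,0,0,-1, 0,0,0.4,0,0,0,-1, 0,0,0.3,0,0,0,-1, 0,0,0.2,0,0,0,-1, 0,0,0.1,0,0,0,-1, 0,0,0,0,0,0,-1]'
```

```text
clock: 10.35
position: [0.4143, 0.3108, 0.0541]
tool_rot: [0.079, 0.997, -0.0, 0.0]
ft_force: [-0.1, 0.2, -0.6]
gripper_width: 0.0162
finger_force: 15.0
```

Bottom of the cap is now at 18 mm, inside the rim, with no contact force. I'll lower gently to the floor.

```bash
python3 -m handwheel '[0,-0.03,0.15,0,0,0,-1, 0,0,0.15,0,0,0,-1, 0,0,0.1,0,0,0,-1, 0,0,0.05,0,0,0,-1, 0,0,0,0,0,0,-1]'
```

```text
clock: 10.77
position: [0.4139, 0.31, 0.0411]
tool_rot: [0.079, 0.997, 0.0, 0.0]
ft_force: [-0.9, -0.5, 7.0]
gripper_width: 0.0158
finger_force: 15.0
```

The cap touches down at the expected height with 7 N. I'll release and rise, and then move towards a view of the funnel.

```bash
python3 -m handwheel '[0,0,0,0,0,0,-0.4, 0,0,0,0,0,0,-0.1, 0,0,0,0,0,0,0, 0,0,0,0,0,0,0, 0,0,-0.3,0,0,0,0, 0,0,-0.6,0,0,0,0.5, 0,0,-1,0,0,0,1, 0,0,-1,0,0,0,1]' 15
python3 -m handwheel '[0,0,-1,0,0,0,1, 0,0,-1,0,0,0,1, 0,0,-1,0,0,0,1, 0,0,-1,0,0,0,1, 0,0,-1,0,0,0,1, 0,0,-1,0,0,0,1, 0,0,0,0,0,0,1]'
python3 - <<'E'
from h import *
plan((.56,.30,.30,81))
E
```

```text
clock: 11.43
position: [0.4132, 0.3095, 0.1283]
tool_rot: [0.079, 0.997, -0.001, -0.001]
ft_force: [-0.7, 0.5, 0.2]
gripper_width: 0.0636
finger_force: 0.0
clock: 12.02
position: [0.4164, 0.3119, 0.3138]
tool_rot: [0.079, 0.997, 0.004, 0.004]
ft_force: [0.9, 0.1, -0.1]
gripper_width: 0.0938
finger_force: 0.0
at [0.4164 0.3119 0.3138] yaw 81.0 clock 12.02
[-0.96, 0.07, 0.1, 0.02, 0.01, -0.0]
[-0.96, 0.07, 0.1, 0.02, 0.01, -0.0]
[-0.96, 0.07, 0.1, 0.02, 0.01, -0.0]
[-0.95, 0.07, 0.09, 0.02, 0.01, -0.0]
[-0.96, 0.08, 0.1, 0.02, 0.01, -0.0]
--
```

```bash
python3 -m handwheel '[-0.96,0.02,0.1,0,0,0,1, -0.96,0.02,0.1,0,0,0,1, -0.96,0.02,0.1,0,0,0,1, -0.3,0,0,0,0,0,1, 0,0,0,0,0,0,1, 0,0,0,0,0,0,1]' |head -2
python3 pic.py we
python3 -m handwheel '[-0.8,-0.8,0,0,0,0,1, -0.8,-0.8,0,0,0,0,1, 0,0,0,0,0,0,1, 0,0,0,0,0,0,1]' | head -2
python3 pic.py wf
python3 - <<'E'
import cv2,numpy as np
a=cv2.imread('pics/we.png');b=cv2.imread('pics/wf.png')
cv2.imwrite('pics/wef.png',np.hstack([a[:330,112:],b[:330,112:]]))
E
```

```text
clock: 12.52
position: [0.5074, 0.2968, 0.298]
clock: 12.9
position: [0.5479, 0.2406, 0.2988]
```

View pics/wef.png

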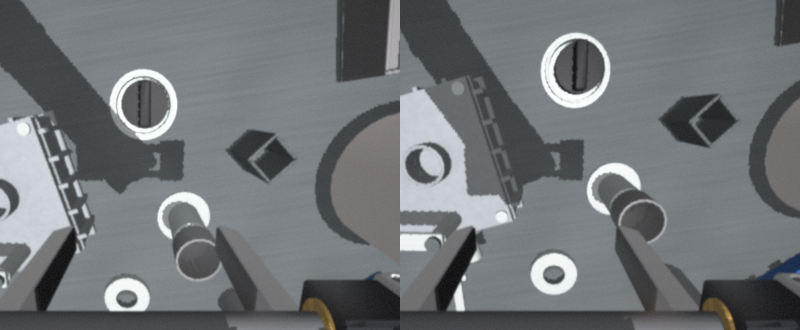

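The cap stands upright in the holder at (143,103). The funnel rim centre is at (199,258) in the left half and (641,220) in the right half, and the neck rim is at (424,163) in the right half. Now I'll triangulate.

```bash
python3 - <<'E'
from h import *
import cv2
np.set_printoptions(precision=4,suppress=True)
C={}
for n in('we','wf'):
    c=json.load(open(n+'.json')); c['world_from_camera']=np.array(c['world_from_camera']); C[n]=c
a,b=ray('',(311,258),C['we']),ray('',(353,220),C['wf'])
p,e=tri(a,b); print('rim',p,e,plane(a,.164),plane(b,.164))
print('with top',tri(a,b,ray('top',((62.5)/3.5-.5+175,(90.5)/3.5-.5+165))))
print('neck',plane(ray('',(136,163),C['wf']),.12))
for n,uv in(('we',(255,103)),('wf',(288,70))): print('holder',plane(ray('',uv,C[n]),.004)) 
plan((.607,.342,.26,65),(.607,.342,.13,65))
E
```

```text
rim [0.6099 0.348  0.15  ] 0.0006360347960732935 [0.6026 0.3467 0.164 ] [0.6032 0.3436 0.164 ]
with top (array([0.6088, 0.3466, 0.1519]), np.float64(0.0020761508919489653))
neck [0.5039 0.0951 0.12  ]
holder [0.4131 0.308  0.004 ]
holder [0.4152 0.3088 0.004 ]
at [0.547  0.2426 0.2988] yaw 81.0 clock 12.95
[-0.29, 0.72, 0.26, 0.0, -0.0, 0.53]
[-0.25, 0.73, 0.26, 0.0, -0.0, 0.53]
[-0.21, 0.74, 0.26, 0.0, -0.0, 0.53]
[-0.17, 0.76, 0.26, 0.0, -0.0, 0.53]
[-0.13, 0.76, 0.25, 0.0, -0.0, 0.53]
--
[-0.0, 0.0, 0.87, 0.0, -0.0, 0.0]
[-0.0, 0.0, 0.87, 0.0, -0.0, 0.0]
[-0.0, 0.0, 0.87, 0.0, -0.0, 0.0]
[-0.0, 0.0, 0.86, 0.0, -0.0, 0.0]
[-0.0, 0.0, 0.87, 0.0, -0.0, 0.0]
--
```

```bash
python3 - <<'E'
from h import *
plan((.606,.345,.27,81),(.606,.345,.125,81))
E
```

```text
at [0.547  0.2426 0.2988] yaw 81.0 clock 12.95
[-0.28, 0.74, 0.19, 0.0, -0.0, -0.0]
[-0.28, 0.73, 0.19, 0.0, -0.0, -0.0]
[-0.28, 0.74, 0.19, 0.0, -0.0, -0.0]
[-0.28, 0.73, 0.2, 0.0, -0.0, -0.0]
[-0.29, 0.74, 0.19, 0.0, -0.0, -0.0]
--
[-0.0, -0.0, 0.97, 0.0, -0.0, -0.0]
[-0.0, -0.0, 0.97, 0.0, -0.0, -0.0]
[-0.0, -0.0, 0.96, 0.0, -0.0, -0.0]
[-0.0, -0.0, 0.97, 0.0, -0.0, -0.0]
[-0.0, -0.01, 0.96, 0.0, -0.0, -0.0]
--
```

```bash
python3 -m handwheel '[-0.28,0.74,0.19,0,0,0,1, -0.28,0.74,0.19,0,0,0,1, -0.28,0.74,0.19,0,0,0,1, -0.28,0.74,0.19,0,0,0,1, -0.28,0.74,0.19,0,0,0,1, 0,0,0,0,0,0,1, 0,0,0,0,0,0,1]'
python3 pic.py wg
```

```text
clock: 13.53
position: [0.6047, 0.3482, 0.2689]
tool_rot: [0.076, 0.997, 0.0, -0.001]
ft_force: [-0.7, -0.2, 0.4]
gripper_width: 0.094
finger_force: 0.0
```

View pics/wg.png

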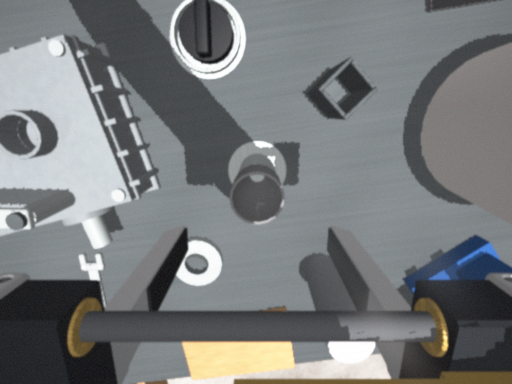

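The funnel rim centre is at (257,197), in the gap between the fingers. I'll combine it with the earlier views.

```bash
python3 - <<'E'
from h import *
np.set_printoptions(precision=4,suppress=True)
C={}
for n in('we','wf','wg'):
    c=json.load(open(n+'.json')); c['world_from_camera']=np.array(c['world_from_camera']); C[n]=c
a,b,g=ray('',(311,258),C['we']),ray('',(353,220),C['wf']),ray('',(257,197),C['wg'])
for r in((a,b,g),(a,g),(b,g),(a,b,g,ray('top',((62.5)/3.5-.5+175,(90.5)/3.5-.5+165)))): print(tri(*r))
print(plane(g,.164),plane(g,.154))
plan((.606,.345,.125,81))
E
```

```text
(array([0.6094, 0.3475, 0.1514]), np.float64(0.0007303923353567334))
(array([0.609 , 0.3476, 0.1533]), np.float64(0.0004875714291538702))
(array([0.6096, 0.3473, 0.1506]), np.float64(0.0004869695951642516))
(array([0.6094, 0.3469, 0.1509]), np.float64(0.0022258279569128524))
[0.6061 0.3477 0.164 ] [0.609  0.3472 0.154 ]
at [0.6053 0.3465 0.2697] yaw 81.1 clock 13.58
[-0.01, -0.01, 0.96, -0.0, -0.0, 0.0]
[-0.01, -0.01, 0.97, -0.0, -0.0, 0.0]
[-0.01, -0.01, 0.96, -0.0, -0.0, 0.0]
[-0.0, -0.01, 0.97, -0.0, -0.0, 0.0]
[-0.01, -0.0, 0.96, -0.0, -0.0, 0.0]
--
```

```bash
python3 -m handwheel '[-0.08,0,0.95,0,0,0,1, 0,0,0.95,0,0,0,1, 0,0,0.95,0,0,0,1, 0,0,0.95,0,0,0,1, 0,0,0.95,0,0,0,0.7, 0,0,0.25,0,0,0,0.5, 0,0,0,0,0,0,0, 0,0,0,0,0,0,-0.5]' 15
python3 -m handwheel '[0,0,0,0,0,0,-1, 0,0,0,0,0,0,-1, 0,0,0,0,0,0,-1]'
```

```text
clock: 14.25
position: [0.6099, 0.3447, 0.1215]
tool_rot: [0.079, 0.997, 0.0, 0.001]
ft_force: [0.1, 0.7, 0.2]
gripper_width: 0.0706
finger_force: 0.0
clock: 14.5
position: [0.611, 0.3462, 0.1227]
tool_rot: [0.079, 0.997, 0.002, 0.002]
ft_force: [0.6, 1.8, 4.9]
gripper_width: 0.0569
finger_force: 15.0
```

```bash
python3 -m handwheel '[0,0,0,0,0,0,-1, 0,0,-0.3,0,0,0,-1, 0,0,-0.5,0,0,0,-1, 0,0,-0.7,0,0,0,-1, 0,0,-0.8,0,0,0,-1, 0,0,-0.8,0,0,0,-1, 0,0,-0.8,0,0,0,-1, 0,0,-0.8,0,0,0,-1]'
python3 - <<'E'
from h import *
plan((.50,.13,.27,81))
E
```

```text
clock: 15.17
position: [0.6091, 0.3437, 0.2626]
tool_rot: [0.079, 0.997, -0.001, -0.0]
ft_force: [1.4, 0.6, -0.9]
gripper_width: 0.057
finger_force: 15.0
at [0.6091 0.3437 0.2626] yaw 81.0 clock 15.17
[0.27, -0.85, -0.03, -0.0, -0.0, -0.0]
[0.28, -0.84, -0.03, -0.0, -0.0, -0.0]
[0.27, -0.85, -0.03, -0.0, -0.0, -0.0]
[0.28, -0.84, -0.02, -0.0, -0.0, -0.0]
[0.27, -0.85, -0.03, -0.0, -0.0, -0.0]
[0.28, -0.84, -0.02, -0.0, -0.0, -0.0]
[0.27, -0.85, -0.03, -0.0, -0.0, -0.0]
[0.28, -0.84, -0.02, -0.0, -0.0, -0.0]
[0.27, -0.85, -0.03, -0.0, -0.0, -0.0]
--
```

```bash
python3 -m handwheel '[0.27,-0.85,0,0,0,0,-1, 0.27,-0.85,0,0,0,0,-1, 0.27,-0.85,0,0,0,0,-1, 0.27,-0.85,0,0,0,0,-1, 0.27,-0.85,0,0,0,0,-1, 0.27,-0.85,0,0,0,0,-1, 0.27,-0.85,0,0,0,0,-1, 0.25,-0.8,0,0,0,0,-1]' | head -2
python3 -m handwheel '[0.25,-0.8,0,0,0,0,-1, 0.2,-0.5,0,0,0,0,-1, 0,0,0,0,0,0,-1, 0,0,0,0,0,0,-1]'
python3 - <<'E'
from h import *
plan((.507,.0925,.225,81))
E
```

```text
clock: 15.83
position: [0.5131, 0.1526, 0.2615]
clock: 16.17
position: [0.4948, 0.1176, 0.2617]
tool_rot: [0.079, 0.997, 0.0, 0.0]
ft_force: [1.0, -0.3, -1.7]
gripper_width: 0.0566
finger_force: 15.0
at [0.4948 0.1176 0.2617] yaw 80.9 clock 16.17
[-0.27, -0.38, 0.61, 0.0, 0.0, -0.01]
[-0.26, -0.38, 0.61, 0.0, 0.0, -0.01]
--
```

```bash
python3 -m handwheel '[-0.27,-0.38,0.6,0,0,0,-1, -0.27,-0.38,0.6,0,0,0,-1, 0,0,0,0,0,0,-1, 0,0,0,0,0,0,-1, 0,0,0,0,0,0,-1]'
python3 - <<'E'
from h import *
plan((.507,.0925,.205,81))
E
```

```text
clock: 16.58
position: [0.5077, 0.0949, 0.2255]
tool_rot: [0.078, 0.997, 0.001, 0.0]
ft_force: [-1.1, 0.3, -0.0]
gripper_width: 0.0565
finger_force: 15.0
at [0.5077 0.0949 0.2255] yaw 81.1 clock 16.58
[0.01, -0.08, 0.68, 0.01, 0.0, 0.01]
--
```

```bash
python3 -m handwheel '[0.02,-0.08,0.3,0,0,0,-1, 0,0,0.3,0,0,0,-1, 0,0,0.3,0,0,0,-1, 0,0,0,0,0,0,-1, 0,0,0,0,0,0,-1]'
```

```text
clock: 17.0
position: [0.5057, 0.0911, 0.1973]
tool_rot: [0.079, 0.997, -0.0, -0.001]
ft_force: [-0.0, 0.5, -0.3]
gripper_width: 0.0567
finger_force: 15.0
```

```bash
python3 -m handwheel '[0,0.03,0.3,0,0,0,-1, 0,0.02,0.3,0,0,0,-1, 0,0,0.3,0,0,0,-1, 0,0,0.1,0,0,0,-1, 0,0,0,0,0,0,-1]'
```

```text
clock: 17.42
position: [0.5057, 0.0922, 0.1667]
tool_rot: [0.079, 0.997, -0.0, -0.001]
ft_force: [-0.2, -0.5, -0.7]
gripper_width: 0.0564
finger_force: 15.0
```

Now about 36 mm inside the neck with no contact force. Expected seating is at TCP z of about 0.143.

```bash
python3 -m handwheel '[0,0,0.2,0,0,0,-1, 0,0,0.2,0,0,0,-1, 0,0,0.15,0,0,0,-1, 0,0,0.1,0,0,0,-1, 0,0,0,0,0,0,-1]'
```

```text
clock: 17.83
position: [0.5063, 0.092, 0.1478]
tool_rot: [0.079, 0.997, -0.0, -0.0]
ft_force: [0.7, 0.0, -1.1]
gripper_width: 0.0567
finger_force: 15.0
```

```bash
python3 -m handwheel '[0,0,0.1,0,0,0,-1, 0,0,0.06,0,0,0,-1, 0,0,0,0,0,0,-1]' | sed -n '2p;4p'
python3 -m handwheel '[0,0,0.05,0,0,0,-1, 0,0,0,0,0,0,-1]' | sed -n '2p;4p'
```

```text
position: [0.5066, 0.0917, 0.1435]
ft_force: [0.5, -2.9, -1.3]
position: [0.5068, 0.0916, 0.1422]
ft_force: [1.3, -4.0, 2.1]
```

```bash
python3 -m handwheel '[0,-0.05,0.05,0,0,0,-1, 0,0,0,0,0,0,-1]' | sed -n '2p;4p'
python3 -m handwheel '[0,-0.03,0.05,0,0,0,-1, 0,0,0,0,0,0,-1]' | sed -n '2p;4p'
```

```text
position: [0.5067, 0.0912, 0.1408]
ft_force: [0.3, -2.3, 1.7]
position: [0.5071, 0.0911, 0.1398]
ft_force: [-0.2, -0.3, 5.4]
```

Seated with about 5 N. I'll open and rise straight up, then plan towards the tray.

```bash
python3 -m handwheel '[0,0,0,0,0,0,0.5, 0,0,0,0,0,0,0.7, 0,0,0,0,0,0,0.9, 0,0,0,0,0,0,1, 0,0,0,0,0,0,1, 0,0,-0.3,0,0,0,1, 0,0,-0.8,0,0,0,1, 0,0,-1,0,0,0,1]'
python3 -m handwheel '[0,0,-1,0,0,0,1, 0,0,-1,0,0,0,1, 0,0,-1,0,0,0,1, 0,0,-0.5,0,0,0,1, 0,0,0,0,0,0,1]' | head -2
python3 - <<'E'
from h import *
import cv2
np.set_printoptions(precision=4,suppress=True)
# crops saved for masks; tray and spout re-measured from fixed cameras
for n in('top','scene'):
    im=robot.camera(n); cv2.imwrite(f'pics/{n}1.png',im)
    g=cv2.cvtColor(im,6); m=((g>165)*255).astype(np.uint8)
    for c in cv2.findContours(m,0,2)[0]:
        if cv2.contourArea(c)>700:
            (e,s,a)=cv2.minAreaRect(c); P=[np.round(plane(ray(n,q),.025)[:2],4) for q in cv2.boxPoints((e,s,a))]; P0=plane(ray(n,e),.02)
            if P0[1]<-.1 and abs(P0[0]-.55)<.1: print(n,np.round(e,1),s,P0,P)
E
```

```text
clock: 19.25
position: [0.5046, 0.0898, 0.2018]
tool_rot: [0.079, 0.997, -0.001, -0.002]
ft_force: [0.7, 0.5, -0.7]
gripper_width: 0.0941
finger_force: 0.0
clock: 19.67
position: [0.5084, 0.0905, 0.3114]
top [366.5 207.7] (49.15483474731445, 37.11488723754883) [ 0.5551 -0.2055  0.02  ] [array([ 0.6313, -0.1391]), array([ 0.6407, -0.2613]), array([ 0.4793, -0.2683]), array([ 0.4698, -0.1479])]
scene [142.5 217. ] (50.7940788269043, 47.656227111816406) [ 0.5572 -0.2081  0.02  ] [array([ 0.4772, -0.2827]), array([ 0.4744, -0.1489]), array([ 0.6378, -0.1358]), array([ 0.6382, -0.2598])]
```

```bash
python3 - <<'E'
from h import *
plan((.555,-.31,.26,3),(.555,-.315,.012,3))
E
```

```text
at [0.5061 0.0901 0.3075] yaw 81.0 clock 19.77
[-0.26, -0.92, 0.11, 0.0, 0.0, 0.93]
[-0.35, -0.89, 0.11, 0.0, 0.0, 0.93]
[-0.44, -0.85, 0.11, 0.0, 0.0, 0.93]
[-0.52, -0.81, 0.11, 0.0, 0.0, 0.93]
[-0.6, -0.75, 0.11, 0.0, 0.0, 0.93]
[-0.67, -0.69, 0.11, 0.0, 0.0, 0.93]
[-0.73, -0.62, 0.11, 0.0, 0.0, 0.93]
[-0.79, -0.55, 0.12, 0.0, 0.0, 0.93]
[-0.84, -0.47, 0.11, 0.0, 0.0, 0.93]
[-0.88, -0.39, 0.12, 0.0, 0.0, 0.93]
[-0.91, -0.3, 0.11, 0.0, 0.0, 0.93]
[-0.93, -0.21, 0.12, 0.0, 0.0, 0.93]
[-0.95, -0.12, 0.11, 0.0, 0.0, 0.93]
[-0.97, -0.03, 0.12, 0.0, 0.0, 0.93]
--
[-0.02, -0.0, 0.92, 0.0, -0.0, -0.0]
[-0.02, -0.0, 0.92, 0.0, -0.0, -0.0]
[-0.02, -0.0, 0.92, 0.0, -0.0, -0.0]
[-0.02, -0.0, 0.92, 0.0, -0.0, -0.0]
[-0.02, -0.0, 0.92, 0.0, -0.0, -0.0]
[-0.02, -0.0, 0.92, 0.0, -0.0, -0.0]
[-0.02, -0.01, 0.92, 0.0, -0.0, -0.0]
[-0.01, -0.0, 0.91, 0.0, -0.0, -0.0]
[-0.02, -0.01, 0.92, 0.0, -0.0, -0.0]
--
```

```bash
python3 -m handwheel '[-0.26,-0.92,0,0,0,0.93,1, -0.35,-0.89,0,0,0,0.93,1, -0.44,-0.85,0,0,0,0.93,1, -0.52,-0.81,0,0,0,0.93,1, -0.6,-0.75,0.1,0,0,0.93,1, -0.67,-0.69,0.1,0,0,0.93,1, -0.73,-0.62,0.1,0,0,0.93,1, -0.79,-0.55,0.1,0,0,0.93,1]' |head -2
python3 -m handwheel '[-0.84,-0.47,0.1,0,0,0.93,1, -0.88,-0.39,0.1,0,0,0.93,1, -0.91,-0.3,0.2,0,0,0.93,1, -0.93,-0.21,0.2,0,0,0.93,1, -0.95,-0.12,0.2,0,0,0.93,1, -0.97,-0.03,0.2,0,0,0.93,1, 0,0,0,0,0,0,1, 0,0,0,0,0,0,1]'
python3 - <<'E'
from h import *
import cv2
np.set_printoptions(precision=4,suppress=True)
for n in('top','scene'):
    im=robot.camera(n); cv2.imwrite(f'pics/{n}2.png',im)
# funnel rim in top: where is the circular thing near expected
for z in (.164,.171,.184):
  for n in('top','scene'):
    c=robot.get_calibration(n); f=192/np.tan(np.radians(c['vertical_fov'])/2); q=np.linalg.inv(c['world_from_camera'])@np.array([.5045,.092,z,1]); print(n,z,np.round([q[0]/q[2]*f+c['cx'],q[1]/q[2]*f+c['cy']],1))
for n,(u,v) in(('top',(278,213)),('scene',(244,160))):
    d=cv2.absdiff(cv2.imread(f'pics/{n}2.png'),cv2.imread(f'pics/{n}0.png')).max(2); m=np.zeros_like(d); cv2.circle(m,(u,v),30,255,-1)
    g=cv2.cvtColor(cv2.imread(f'pics/{n}2.png'),6); print(n); print(g[v-20:v+21:2,u-20:u+21:2])
plan((.555,-.315,.012,3))
E
```

```text
clock: 20.43
position: [0.5333, -0.1394, 0.2932]
clock: 21.1
position: [0.5534, -0.3112, 0.2625]
tool_rot: [0.69, 0.724, -0.001, -0.002]
ft_force: [1.0, 0.0, -0.1]
gripper_width: 0.0941
finger_force: 0.0
top 0.164 [277.4 223.1]
scene 0.164 [242.3 152.7]
top 0.171 [277.4 223. ]
scene 0.171 [242.2 151. ]
top 0.184 [277.5 222.8]
scene 0.184 [242.1 148. ]
top
[[175 175 176 175 177 177 172 113 120 106 235 225 226 227 231 226 205 195
  194 180 157]
 [176 175 175 175 177 177 201 102 116 152 236 230 228 227 225 224 222 221
  220 221 224]
 [176 175 173 174 176 177 166 185 153 227 226 229 240 235 230 228 227 226
  224 224 221]
 [175 177 177 176 177 179 176  99  62  75  79  73  88 162 209 213 218 236
  238 233 228]
 [176 175 177 175 175 177 177 182 186 145 149 148 130  85  86  84  82  71
   70 121 194]
 [175 174 177 174 174 177 176 175 177 178 177 178 179 183 184 185 144 151
   82 154  82]
 [175 175 174 176 175 176 176 176 173 174 176 176 176 176 177 176 177 178
  182 179 184]
 [177 175 175 175 176 175 177 175 175 176 176 175 174 174 174 175 176 175
  176 176 177]
 [177 175 174 173 174 175 175 
[... 2688 characters left out ...]
  77  79  76  98 136 148 157 156
  160 157 158]
 [165 169 179 181 180 174 174 173 188 195 193 197 186 127 108 109 140 157
  161 159 159]
 [210 207 206 206 207 210 209 208 211 210 211 212 203 122 101 103 121 156
  158 159 160]
 [208 210 206 209 208 210 212 210 207 212 212 211 202 126  85  98 140 159
  154 159 161]]
at [ 0.5549 -0.3086  0.2638] yaw 3.0 clock 21.2
[-0.03, 0.0, 0.93, -0.0, -0.0, -0.0]
[-0.03, 0.0, 0.93, -0.0, -0.0, -0.0]
[-0.02, 0.0, 0.93, -0.0, -0.0, -0.0]
[-0.03, 0.0, 0.93, -0.0, -0.0, -0.0]
[-0.02, 0.0, 0.93, -0.0, -0.0, -0.0]
[-0.03, 0.0, 0.94, -0.0, -0.0, -0.0]
[-0.02, 0.0, 0.93, -0.0, -0.0, -0.0]
[-0.03, 0.0, 0.94, -0.0, -0.0, -0.0]
[-0.02, 0.01, 0.93, -0.0, -0.0, -0.0]
--
```

The top and scene pixels put the funnel rim at (277.5,222.5) and (243,151). That is on the neck axis and exactly 20 mm higher than in the stand, so it is fully seated. Next is the tray.

```bash
python3 -m handwheel '[-0.03,0,0.93,0,0,0,1, -0.03,0,0.93,0,0,0,1, -0.02,0,0.93,0,0,0,1, -0.03,0,0.93,0,0,0,1, -0.02,0,0.93,0,0,0,1, -0.03,0,0.93,0,0,0,1, -0.02,0,0.93,0,0,0,1]' |sed -n 2p
python3 -m handwheel '[0,0,0.8,0,0,0,1, 0,0,0.4,0,0,0,1, 0,0,0,0,0,0,1, 0,0,0,0,0,0,1]'
python3 - <<'E'
from h import *
plan((.555,-.295,.012,3))
E
```

```text
position: [0.5561, -0.3131, 0.0689]
clock: 22.12
position: [0.5559, -0.3146, 0.0342]
tool_rot: [0.689, 0.725, 0.0, -0.0]
ft_force: [-0.0, -0.1, 0.4]
gripper_width: 0.0942
finger_force: 0.0
at [ 0.5559 -0.3146  0.0342] yaw 2.9 clock 22.12
[0.65, 0.0, 0.74, -0.0, -0.01, -0.01]
--
```

```bash
python3 -m handwheel '[0,0,0.45,0,0,0,1, 0,0,0.27,0,0,0,1, 0,0,0,0,0,0,1, 0.4,0.02,0,0,0,0,1, 0.3,0.02,0,0,0,0,1, 0.2,0.01,0,0,0,0,1, 0.1,0,0,0,0,0,1, 0,0,0,0,0,0,1]' | sed -n '2p;4p'
python3 -m handwheel '[0.2,0.01,0,0,0,0,1, 0.2,0.01,0,0,0,0,1, 0.2,0.01,0,0,0,0,1, 0.2,0.01,0,0,0,0,1, 0.2,0.01,0,0,0,0,1, 0.2,0.01,0,0,0,0,1, 0.2,0.01,0,0,0,0,1, 0,0,0,0,0,0,1]' | sed -n '2p;4p'
```

```text
position: [0.556, -0.284, 0.0126]
ft_force: [0.8, -0.6, -0.8]
position: [0.5557, -0.241, 0.0121]
ft_force: [0.2, -0.1, 0.3]
```

```bash
cat > tray.py <<'E'
from h import *
import cv2
for n in('top','scene'):
    im=robot.camera(n); g=cv2.cvtColor(im,6); m=((g>165)*255).astype(np.uint8); cv2.imwrite(f'pics/{n}_t.png',im)
    for c in cv2.findContours(m,0,2)[0]:
        if cv2.contourArea(c)>500:
            e,s,a=cv2.minAreaRect(c); P=[np.round(plane(ray(n,q),.025)[:2],3) for q in cv2.boxPoints((e,s,a))]; P0=plane(ray(n,e),.02)
            if -.4<P0[1]<-.05 and abs(P0[0]-.55)<.1: print(n,np.round(P0,4),np.round(P).tolist() if 0 else [p.tolist() for p in P])
E
python3 tray.py
```

```text
top [ 0.556  -0.1589  0.02  ] [[0.632, -0.097], [0.64, -0.212], [0.48, -0.218], [0.472, -0.105]]
scene [ 0.5621 -0.1316  0.02  ] [[0.497, -0.228], [0.484, -0.047], [0.63, -0.038], [0.638, -0.207]]
```

The tray has moved 43 mm with the fingers, without turning. I'll push 34 mm more.

```bash
python3 -m handwheel '[0.2,0.01,0,0,0,0,1, 0.2,0.01,0,0,0,0,1, 0.2,0.01,0,0,0,0,1, 0.2,0.01,0,0,0,0,1, 0.2,0.01,0,0,0,0,1, 0.13,0.01,0,0,0,0,1, 0,0,0,0,0,0,1, 0,0,0,0,0,0,1]' | sed -n '2p;4p'
python3 tray.py
python3 -m handwheel '[-0.3,0,0,0,0,0,1, -0.5,0,0,0,0,0,1, -0.5,0,0,0,0,0,1, 0,0,-0.5,0,0,0,1, 0,0,-0.9,0,0,0,1, 0,0,-0.9,0,0,0,1, -0.5,0,-0.9,0,0,0,1, -0.5,0,-0.9,0,0,0,1]' | sed -n '1,2p;4p'
python3 -m handwheel '[-1,0,-0.1,0,0,0,1, -1,0,-0.1,0,0,0,1, -1,0,-0.1,0,0,0,1, 0,0,0,0,0,0,1, 0,0,0,0,0,0,1]' | sed -n '1,2p;4p'
python3 tray.py
```

```text
position: [0.5557, -0.2085, 0.0123]
ft_force: [-0.9, 0.7, -0.4]
top [ 0.5567 -0.1259  0.02  ] [[0.633, -0.063], [0.641, -0.18], [0.48, -0.186], [0.473, -0.071]]
scene [ 0.559  -0.1159  0.02  ] [[0.487, -0.197], [0.477, -0.048], [0.633, -0.038], [0.639, -0.177]]
clock: 24.98
position: [0.5587, -0.2803, 0.1367]
ft_force: [0.9, 0.2, 0.1]
clock: 25.4
position: [0.5616, -0.3732, 0.1445]
ft_force: [-0.1, 0.3, -0.4]
scene [ 0.5641 -0.1216  0.02  ] [[0.498, -0.209], [0.487, -0.047], [0.632, -0.037], [0.639, -0.189]]
```

The tray centre is near (0.557,-0.1325), and the spout mouth sits about (-19, +23) mm from it, well inside the limits. The arm is clear, so I hand it in.

```bash
python3 -c "
from plant import robot
print(robot.finish_job())"
```

```text
the job is handed in; nothing more can be done
None
```

I've handed the job in at about 25 s of the 72 s allowed; no verdict came back, but by my measurements the keeper is at about 1.26 rad, the cap is upright in its holder, the funnel is fully down in the neck, the spout mouth is about 19 mm (x) and 23 mm (y) from the tray's centre, and the arm is clear.

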